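# Snap a chromatography column into its clip holder

### The job

Pick up the steel column and press it down, level, into both spring clips of the column holder until it snaps fully home on its saddles, leaving about a finger's width (roughly 12 mm) between its end and the end stop. Then slide it along in the clips until it butts against the end stop, lean on the stop firmly, with about 20 N for half a second, so that no gap remains, never ramming it or forcing the clips, and let go, leaving the column clipped in. Leave the timer, the small beaker and the marker where they are.

Things in the scene. Friction and masses are not known exactly. Their poses are not given: they have to be found in the camera images.
- column: steel column lying on the worktop, 200 mm long, 0.2 to 0.33 kg: bare tube of 18 mm diameter over the middle 148 mm; at each end a hexagon fitting 24 mm across flats, 18 mm long, and a dark round cap, 21 mm diameter. Both ends alike. Origin at mid length on the axis (12 mm up as it lies), y along the column. Grasp the tube at mid length, fingers closing across it.
- holder: fixed grey base plate, 84 x 196 x 10 mm, with two upward-open C-shaped spring clips 90 mm apart. Origin on the worktop, midway between the clips; y runs from clip to clip and on to the end stop, z up. A column fully home lies along y, its axis at x = 0, 52 mm up. A hand pressing a seated column down with over 25 N may damage it. Between the clips (78 mm) the fingers have room down to the plate.
- clip_a (a point): axis of a column home in the clip farther from the end stop (holder y = -45 mm, 52 mm up), holder's axes. Polished steel clip, 12 mm long along y, lips 5 mm above this point; its flared mouth reaches 13 mm above it and 15 mm to either side, so a tube being lowered is first touched with its axis about 10 mm above home. A saddle 9 mm below this point stops the tube rigidly.
- clip_b (a point): the same for the clip nearer the end stop (y = +45 mm). Pushing the column past the lips of both clips takes about 8 to 16 N in all; then it gives until the saddles stop it. Clipped in, it slides along y against 2 to 6 N of friction, more while it is pressed down. The fittings clear the clips while the column's middle is within 22 mm of the holder's origin along y.
- end_stop: fixed aluminium block at the +y end of the base plate, 18 mm wide, 14 mm thick, its top 62 mm above the worktop. It stands in a different place along the holder at each start (face 92 to 108 mm from the holder's origin). Rigid: more than 30 N against it is ramming; about 20 N of push seats the column. Origin on the base plate under the face, axes as the holder's.
- stop_face (a point): point of the end stop's face on the axis of a column that is home in the clips (52 mm up), axes as the holder's; the column comes from the -y side. When butted, the column's middle is 100 mm from here.
- timer: white bench timer, 66 x 66 x 19 mm, loose, to be left alone; origin at the centre of its underside
- beaker_100: small glass beaker, 54 x 61 mm, 71 mm high, loose, to be left alone; origin at the centre of its underside
- marker: marker pen lying on the worktop, 17 x 135 x 16 mm, loose, to be left alone; origin at the centre of its underside

How it is judged:
By the outcome, as a careful person would: the job done as asked, in the order asked, and still so for the second after the job is handed in, with the robot touching nothing.
It also fails if it takes over 58 s, if anything falls off the work surface, if the arm or the gripper's body presses on something with over 40 N, if the wrist force passes 120 N, or if a joint passes its speed limit or range.

### The arm

A 7-joint arm with a two-finger parallel gripper is mounted at the origin on a cart in front of the work surface, level with it; the furniture and walls round the work are solid. World frame = base frame: x ahead of the robot, y to its left, z up, the work surface at z = 0. Lengths are in m, angles in rad, forces in N, time in s.
With the tool pointing down it reaches from about 0.425 to 0.875 m from the base axis. Payload 4.7 kg.
Tool frame: the origin (TCP) lies midway between the tips of the shut fingers; the grasp point (between the pads) lies 19 mm behind it; z points along the fingers, y is the line along which they close (so a half turn about z gives the same grasp; the last joint's range is limited). The gripper opens to 87 mm and grips with 3 to 60 N. Pads are 19 mm wide; open, the fingers measure 117 mm over their backs; the gripper's body (75 mm by 190 mm) begins 51 mm behind the grasp point.
Start: joints at [1.125, 0.321, -0.07, 1.45, 0.023, 1.371, -0.057], TCP at [0.288, -0.583, 0.223] pointing down, gripper open.
Joint ranges: [-2.86, 2.86], [-0.3, 2.09], [-1.38, 1.24], [0.06, 2.45], [-1.56, 4.7], [0.09, 2.05], [-2.69, 2.69]. Speed limits (rad/s): [2.57, 2.57, 3.14, 3.14, 3.14, 3.14, 3.14].

### API

Orientations are given as a rotation vector (axis times angle).
In Python, from bench import ctrl, get_image, calibration gives the robot as it stands.
- The arm moves only by the tool apply_moves, never from a script. Its arguments are lists of equal length, an entry for each row: "dp": the shift along the tool's x, y, z in m, a list of three; "twist": the turn, a rotation vector about the tool's x, y, z in rad, a list of three; "fingers": the closure, from 0 (fully open) to 1 (shut). In form: {"dp": [[dx, dy, dz], ...], "twist": [[ax, ay, az], ...], "fingers": [fingers, ...]}. A call has 1 to 10 rows; each row shifts and turns the commanded pose from where the row before left it, along the tool's axes as they then stand; what a row does not reach is not made up. A row lasts 1/10 s, in which the tool goes at most 50 mm and 8.59 degrees, less where a joint would pass 70% of its speed; a pose out of reach is approached as far as the arm can. A call is refused whole if a number of a shift passes 0.05 or a number of a turn 0.15, either way. A call with a gripper value outside its range is refused whole. The fingers move at their own pace and stop on an object; "newtons" is the grip in N (left out, the last holds). Time passes only in rows, so rows that do not move let the fingers close. It gives the time, the measured TCP pose, the force, the opening and the grip force at its end, in the units of the state.
- ctrl.get_state(): the state, without advancing time (a new reading comes with each control period).
- get_image(name): name is "scene" or "side" or "wrist"; returns the picture (384x512x3 uint8, red, green, blue); there is no depth.
- calibration(name): a dict with "fx", "fy", "cx", "cy" (pixels), "eye" and "attitude" of the camera in the world; the wrist camera has in their place "hand_eye" (4x4, takes a point from camera to tool coordinates, whose origin is the TCP and whose axes are the flange's). Camera axes: x right, y up, looking along -z (the intrinsics and any distortion apply to the point x, -y, -z); pixel columns grow to the right and rows downward; lengths in m; the calibration is good to about 2 mm. A picture is of the moment at which its call begins: read the wrist's pose just before it. calibration takes no time and is no camera call.
- ctrl.close_job(): hands the job in; it is judged then, once.
The state is a dict: "time": time; "joint_positions": joint angles; "qd": joint speeds; "joint_torque": joint torques, N m; "position": TCP position; "tool_rot": TCP orientation; "ft_force": force on the tool from outside, world axes, zero at the start; "torque": the same for the moment, N m; "grip_width": opening from 0.0 (shut) to 1.0 (fully open); "grip_force": force on a finger pad.
Only numpy, scipy, OpenCV 4.12 (cv2) and the standard library are available. Lean on these libraries where they do the work, as an engineer would, in place of code of your own. Each camera call takes 0.05 s, during which the arm holds its last target. There are 200 camera calls.

## Working session

There is one attempt and no reset: what is moved stays moved. The work goes in short steps, Python scripts to look and compute and a tool call to move; the robot and the scene stay as the last step left them, time stands still between calls to the robot, and variables do not carry over. Pictures are saved under pics/ and viewed, at most 10 in all, crops included, and the job is handed in when it is done.

Besides the shell and the picture viewer there is one more tool, called after "Request:" by a JSON object that holds its "api" and its "payload". apply_moves: Moves the arm, as the interface text tells. Its arguments: {"type":"object","properties":{"dp":{"type":"array"},"twist":{"type":"array"},"fingers":{"type":"array"},"newtons":{"type":"number"}},"required":["dp","twist","fingers"]}

```bash
mkdir -p pics; ls
python3 - <<'E'
from bench import ctrl,get_image,calibration
import cv2,numpy as np
a=[]
for n in("scene","side","wrist"):
    if n=="wrist": s=ctrl.get_state(); print({k:np.round(v,3) for k,v in s.items()})
    im=get_image(n); cv2.imwrite(f"pics/{n}0.png",im[...,::-1]); print(n,calibration(n))
E
```

```text
pics
scene {'fx': 351.8214596984466, 'fy': 351.8214596984466, 'cx': 252.07684574299947, 'cy': 190.2214227255683, 'eye': array([-0.02193311,  0.36632039,  0.71371634]), 'attitude': array([ 0.47969412, -0.86851671, -1.94967737])}
side {'fx': 391.62360857240975, 'fy': 391.62360857240975, 'cx': 256.0857998231019, 'cy': 195.9422459848552, 'eye': array([ 0.56178675, -0.91045774,  0.54585992]), 'attitude': array([ 1.08348062,  0.01098427, -0.03510705])}
{'time': np.float64(0.1), 'joint_positions': array([ 1.125,  0.322, -0.07 ,  1.452,  0.023,  1.371, -0.057]), 'qd': array([ 0.   , -0.001, -0.002, -0.003,  0.001, -0.001, -0.   ]), 'joint_torque': array([-0.0000e+00, -4.9257e+01, -4.0600e-01, -3.1340e+01, -6.4000e-02,
        4.0000e-02,  0.0000e+00]), 'position': array([ 0.288, -0.582,  0.222]), 'tool_rot': array([-3.057e+00, -7.160e-01,  1.000e-03]), 'ft_force': array([-1.074,  0.124, -0.012]), 'torque': array([ 0.018,  0.043, -0.025]), 'grip_force': np.float64(0.0), 'grip_width': np.float64(0.997)}
wrist {'fx': 283.1901579286993, 'fy': 283.1901579286993, 'cx': 257.0465827218507, 'cy': 190.27233646369248, 'hand_eye': array([[ 3.85995567e-06,  9.52631840e-01,  3.04125923e-01,
         8.46787227e-02],
       [ 9.99999999e-01, -1.81176186e-05,  4.40589362e-05,
         1.43894757e-05],
       [ 4.74819830e-05,  3.04125922e-01, -9.52631839e-01,
        -1.61991875e-01],
       [ 0.00000000e+00,  0.00000000e+00,  0.00000000e+00,
         1.00000000e+00]])}
```

View pics/scene0.png

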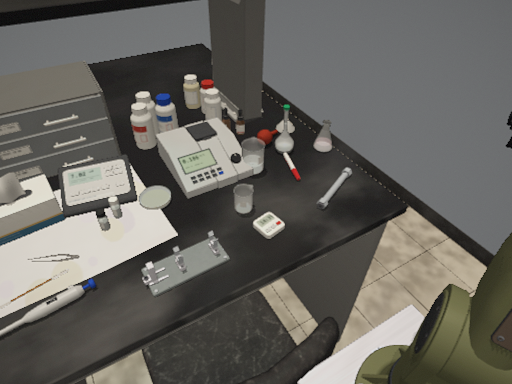

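View pics/side0.png

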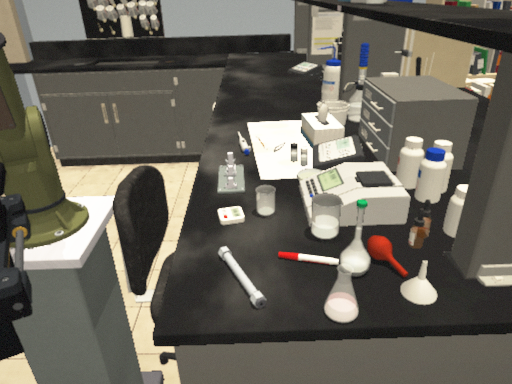

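The scene view shows the column at about (335,187) and the holder at (186,262). The side view shows the column at (240,275) and the holder at (231,178). Next I'll enlarge both.

Run:
```python
import cv2,numpy as np
a=cv2.imread("pics/scene0.png");b=cv2.imread("pics/side0.png")
f=lambda i,x,y,w,h:cv2.resize(i[y:y+h,x:x+w],(400,300),interpolation=cv2.INTER_CUBIC)
cv2.imwrite("pics/c1.png",np.vstack([np.hstack([f(a,136,222,100,75),f(b,201,141,60,45)]),np.hstack([f(a,305,155,60,45),f(b,200,240,88,66)])]))
cv2.imwrite("pics/c1.png",np.vstack([np.hstack([f(a,136,222,100,75),f(b,201,148,64,48)]),np.hstack([f(a,302,155,72,54),f(b,200,240,88,66)])]))
```

```text
(no output)
```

View pics/c1.png

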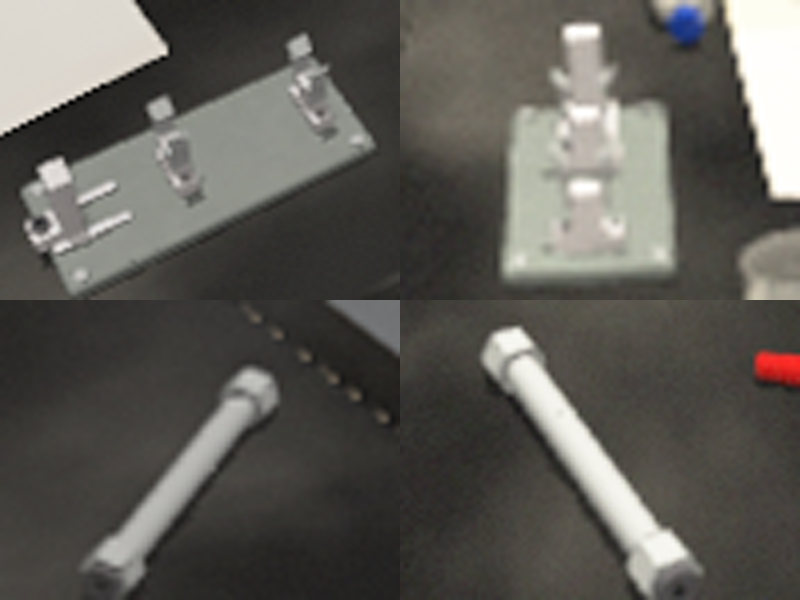

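The crops show the end stop at the far (+y, scene-left) end of the plate, with its guide rods pointing at the clips. I've read off the plate corners and the column ends; next I'll cast rays through them.

```bash
cat > h.py <<'E'
from bench import ctrl,get_image,calibration
import cv2,numpy as np
from scipy.spatial.transform import Rotation as R
def cam(n,s=None):
    c=calibration(n)
    if n=="wrist":
        s=s or ctrl.get_state(); T=np.eye(4);T[:3,:3]=R.from_rotvec(s["tool_rot"]).as_matrix();T[:3,3]=s["position"]
        H=T@c["hand_eye"]; return c,H[:3,3],H[:3,:3]
    return c,np.array(c["eye"]),R.from_rotvec(c["attitude"]).as_matrix()
def ray(C,u,v):
    c,e,A=C; return e,A@np.array([(u-c["cx"])/c["fx"],-(v-c["cy"])/c["fy"],-1])
def plane(C,u,v,z):
    e,d=ray(C,u,v); return e+d*(z-e[2])/d[2]
def pix(C,p):
    c,e,A=C; q=A.T@(np.array(p)-e); return c["cx"]-c["fx"]*q[0]/q[2], c["cy"]+c["fy"]*q[1]/q[2]
E
python3 - <<'E'
from h import *
S,D=cam("scene"),cam("side"); print(calibration("scene").keys())
for n,C,ps,z in [("hol",S,[(141.5,269),(154,296),(229.75,258.25)],.01),("hol",D,[(217.5,192.8),(245,192),(219.7,164.8),(243.4,164.3)],.01),
 ("col",S,[(347.9,171.2),(322.2,202.7)],.012),("col",D,[(224.2,251),(258.3,298.3)],.012),("timer",S,[(268,224)],.01),("beaker",S,[(244,207)],.0),("marker",S,[(286,155),(298,177)],.01)]:
    for p in ps: print(n,np.round(plane(C,*p,z),4))
E
```

```text
dict_keys(['fx', 'fy', 'cx', 'cy', 'eye', 'attitude'])
hol [0.5261 0.3379 0.01  ]
hol [0.4428 0.3354 0.01  ]
hol [0.4509 0.142  0.01  ]
hol [0.4567 0.129  0.01  ]
hol [0.5388 0.1281 0.01  ]
hol [0.4509 0.3397 0.01  ]
hol [0.5329 0.3371 0.01  ]
col [ 0.5643 -0.3372  0.012 ]
col [ 0.4917 -0.1765  0.012 ]
col [ 0.4914 -0.1691  0.012 ]
col [ 0.5656 -0.3293  0.012 ]
timer [0.5001 0.0009 0.01  ]
beaker [ 0.5963  0.0209 -0.    ]
marker [ 0.7321 -0.2154  0.01  ]
marker [ 0.62  -0.184  0.01 ]
```

```bash
cat >> h.py <<'E'
def plan(p,yaw,N):
    """constant per-row tool dp, twist z, to reach TCP p with tool x at world angle yaw (deg), tool down"""
    s=ctrl.get_state(); M=R.from_rotvec(s["tool_rot"]); x=M.as_matrix()[:,0]
    y0=np.arctan2(x[1],x[0]); d=(np.deg2rad(yaw)-y0+np.pi)%(2*np.pi)-np.pi
    B=sum(R.from_euler('z',d*k/N).as_matrix() for k in range(N))@np.array([[np.cos(y0),np.sin(y0),0],[np.sin(y0),-np.cos(y0),0],[0,0,-1]])
    # residual tilt, as tool-frame rotvec to level
    t=np.array([[np.cos(y0),np.sin(y0),0],[np.sin(y0),-np.cos(y0),0],[0,0,-1]])
    lev=R.from_matrix(M.as_matrix().T@t).as_rotvec()
    print("N",N,"dp",np.round(np.linalg.solve(B,np.array(p)-s["position"]),5),"twist",round(-d/N,5),"tilt",np.round(lev,4),"yaw",round(np.rad2deg(y0),2))
E
python3 - <<'E'
from h import *
plan([.528,-.253,.13],115,12)
E
```

```text
N 12 dp [0.03658 0.00848 0.00764] twist -0.12895 tilt [-0.0014  0.0001 -0.    ] yaw 26.34
```

Request:
{"api": "apply_moves", "payload": {"dp": [[0.0366,0.0085,0.0076],[0.0366,0.0085,0.0076],[0.0366,0.0085,0.0076],[0.0366,0.0085,0.0076],[0.0366,0.0085,0.0076],[0.0366,0.0085,0.0076],[0.0366,0.0085,0.0076],[0.0366,0.0085,0.0076],[0.0366,0.0085,0.0076],[0.0366,0.0085,0.0076]], "twist": [[0,0,-0.129],[0,0,-0.129],[0,0,-0.129],[0,0,-0.129],[0,0,-0.129],[0,0,-0.129],[0,0,-0.129],[0,0,-0.129],[0,0,-0.129],[0,0,-0.129]], "fingers": [0,0,0,0,0,0,0,0,0,0]}}

```text
time: 1.15
position: [0.5302, -0.3264, 0.1458]
tool_rot: [-2.007, -2.417, -0.001]
ft_force: [0.4, 0.7, 0.2]
grip_width: 1.001
grip_force: 0.0
```

Request:
{"api": "apply_moves", "payload": {"dp": [[0.0366,0.0085,0.0076],[0.0366,0.0085,0.0076],[0,0,0]], "twist": [[0,0,-0.129],[0,0,-0.129],[0,0,0]], "fingers": [0,0,0]}}

```text
time: 1.45
position: [0.5283, -0.2455, 0.1301]
tool_rot: [-1.67, -2.656, -0.004]
ft_force: [0.5, -0.2, -0.9]
grip_width: 1.004
grip_force: 0.0
```

Run:
```python
from h import *
s=ctrl.get_state(); print(s["time"],s["position"],s["qd"].round(3)); im=get_image("wrist"); C=cam("wrist",s)
cv2.imwrite("pics/w1.png",im[...,::-1])
g=cv2.cvtColor(im,cv2.COLOR_RGB2GRAY); print(pix(C,[.528,-.253,.012]))
m=(g>110).astype(np.uint8)
for c in cv2.findContours(m,0,2)[0]:
    if cv2.contourArea(c)>800: print(cv2.contourArea(c),cv2.boundingRect(c),cv2.minAreaRect(c))
plan([.528,-.253,.13],115,1)
```

```text
1.45 [ 0.52831866 -0.24552172  0.13006696] [ 0.029  0.019  0.077 -0.062  0.049 -0.004 -0.05 ]
(np.float64(253.15062427722893), np.float64(192.007362731817))
2893.5 (152, 292, 122, 42) ((212.5, 312.5), (41.0, 121.0), 90.0)
1642.5 (298, 274, 114, 18) ((354.5, 282.5), (17.0, 113.0), 90.0)
959.5 (386, 192, 62, 50) ((416.5733642578125, 220.92202758789062), (71.83479309082031, 16.063236236572266), 43.2642936706543)
1580.5 (479, 104, 33, 68) ((495.0, 137.5), (67.0, 32.0), 90.0)
3136.0 (240, 92, 30, 175) ((254.5, 179.0), (174.0, 29.0), 90.0)
25682.5 (0, 0, 140, 248) ((69.5, 123.5), (247.0, 139.0), 90.0)
N 1 dp [-0.00293 -0.00176  0.00071] twist 0.00582 tilt [-0.0007 -0.0017  0.    ] yaw 115.33
```

View pics/w1.png

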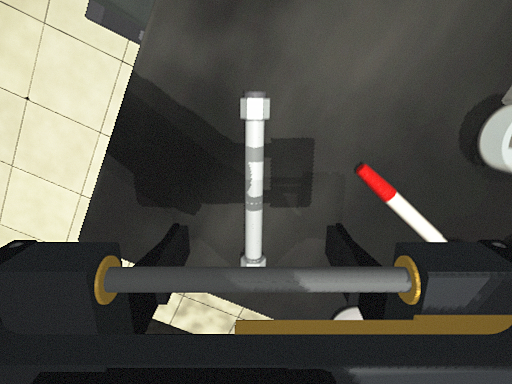

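The column appears vertical at column 255. Its tube runs from row 118 to row 257 between the fittings. The marker is off to the right, clear of the fingers.

Run:
```python
from h import *
im=cv2.imread("pics/w1.png"); g=cv2.cvtColor(im,cv2.COLOR_BGR2GRAY).astype(int)
s=ctrl.get_state()
s["position"]=np.array([0.52831866,-0.24552172,0.13006696]); C=cam("wrist",s)
P=[]
for r in list(range(125,140))+list(range(215,250)):
    k=np.where(g[r,225:285]>90)[0]; P.append((r,225+(k.min()+k.max())/2))
    
P=np.array(P); f=np.polyfit(P[:,0],P[:,1],1); print(f,np.abs(np.polyval(f,P[:,0])-P[:,1]).max())
print([int(v) for v in g[85:128,255]],[int(v) for v in g[245:270,254]])
a,b=[plane(C,np.polyval(f,r),r,.012) for r in (118,257)]; a2,b2=[plane(C,np.polyval(f,r),r,.021) for r in (118,257)]
d=a-b; print(a,b,np.linalg.norm(a2-b2),(a2+b2)/2,np.rad2deg(np.arctan2(d[1],d[0])))
print(s["time"],ctrl.get_state()["position"])
```

```text
[-9.43040882e-03  2.55334943e+02] 0.3721497473587476
[72, 66, 70, 73, 74, 74, 105, 130, 148, 150, 154, 151, 168, 242, 255, 255, 255, 254, 254, 254, 254, 255, 255, 254, 254, 255, 254, 254, 254, 254, 254, 254, 255, 255, 235, 213, 249, 255, 255, 254, 254, 254, 254] [238, 236, 235, 235, 234, 236, 235, 235, 236, 236, 236, 237, 237, 228, 183, 146, 200, 178, 169, 227, 247, 191, 31, 62, 70]
[ 0.49732519 -0.18525532  0.012     ] [ 0.56035514 -0.32289884  0.012     ] 0.1465260868186425 [ 0.52768876 -0.25135863  0.021     ] 114.60407006461016
1.5 [ 0.5283408  -0.24959538  0.13071075]
```

Run:
```python
from h import *
plan([.5277,-.2514,.004],114.7,4)
```

```text
N 4 dp [-0.00034 -0.00034  0.03168] twist 0.00276 tilt [-0.0007 -0.0017  0.    ] yaw 115.33
```

Request:
{"api": "apply_moves", "payload": {"dp": [[0,-0.0003,0.032],[0,-0.0003,0.032],[0,-0.0003,0.025],[0,-0.0003,0.017],[0,0,0.01],[0,0,0.006],[0,0,0]], "twist": [[0,0,0.003],[0,0,0.003],[0,0,0.003],[0,0,0.003],[0,0,0],[0,0,0],[0,0,0]], "fingers": [0,0,0,0,0,0,0]}}

```text
time: 2.2
position: [0.5271, -0.2543, 0.009]
tool_rot: [-1.704, -2.639, 0.0]
ft_force: [0.7, -0.4, -0.1]
grip_width: 0.995
grip_force: 0.0
```

Run:
```python
from h import *
s=ctrl.get_state(); print(s["time"],s["position"],s["ft_force"]); plan([.5277,-.2514,.003],114.7,1)
```

```text
2.2 [ 0.52711097 -0.25425755  0.00901887] [ 0.72532091 -0.40430027 -0.07616751]
N 1 dp [0.00236 0.00171 0.00602] twist -0.00706 tilt [-0.0005 -0.0002  0.    ] yaw 114.3
```

Request:
{"api": "apply_moves", "payload": {"dp": [[0.0024,0.0017,0.005],[0,0,0],[0,0,0],[0,0,0],[0,0,0],[0,0,0],[0,0,0],[0,0,0]], "twist": [[0,0,-0.007],[0,0,0],[0,0,0],[0,0,0],[0,0,0],[0,0,0],[0,0,0],[0,0,0]], "fingers": [0,0,1,1,1,1,1,1], "newtons": 50}}

```text
time: 3.0
position: [0.5278, -0.2509, 0.0044]
tool_rot: [1.694, 2.646, -0.0]
ft_force: [-0.1, 0.7, -0.0]
grip_width: 0.536
grip_force: 0.0
```

Request:
{"api": "apply_moves", "payload": {"dp": [[0,0,0],[0,0,0],[0,0,0],[0,0,0],[0,0,0],[0,0,0]], "twist": [[0,0,0],[0,0,0],[0,0,0],[0,0,0],[0,0,0],[0,0,0]], "fingers": [1,1,1,1,1,1]}}

```text
time: 3.6
position: [0.5278, -0.2508, 0.0043]
tool_rot: [-1.694, -2.646, 0.0]
ft_force: [-0.6, -0.7, -0.1]
grip_width: 0.192
grip_force: 50.0
```

Request:
{"api": "apply_moves", "payload": {"dp": [[0,0,-0.01],[0,0,-0.02],[0,0,-0.04],[0,0,-0.045],[0,0,-0.045],[0,0,-0.045],[0,0,0],[0,0,0]], "twist": [[0,0,0],[0,0,0],[0,0,0],[0,0,0],[0,0,0],[0,0,0],[0,0,0],[0,0,0]], "fingers": [1,1,1,1,1,1,1,1]}}

```text
time: 4.4
position: [0.5283, -0.2509, 0.2108]
tool_rot: [1.692, 2.644, -0.0]
ft_force: [-0.8, -0.3, -2.2]
grip_width: 0.193
grip_force: 50.0
```

Run:
```python
from h import *
# approach point: lower than holder mid by 60 mm in y, high
plan([.490,.20,.20],92,15)
s=ctrl.get_state(); print(s["ft_force"],s["torque"],s["grip_force"])
im=get_image("wrist"); cv2.imwrite("pics/w2.png",im[...,::-1])
```

```text
N 15 dp [0.02997 0.0049  0.00072] twist 0.02649 tilt [0.0012 0.0023 0.    ] yaw 114.76
[-0.8181046  -0.28394471 -2.21624529] [-0.03986952 -0.08924079  0.00577257] 49.998940229415894
```

View pics/w2.png

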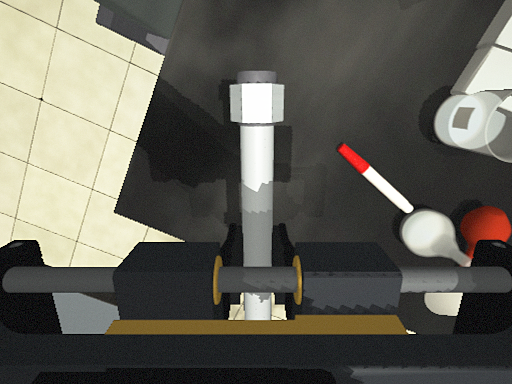

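The column is held centred: its axis is at column 257 and the far tube/fitting edge is near row 124. I'll carry it beside the holder at x=0.57 to get an unobstructed look.

Run:
```python
from h import *
plan([.57,.16,.20],91,14)
```

```text
N 14 dp [0.02796 0.01    0.00064] twist 0.02962 tilt [-0.0009 -0.0005  0.    ] yaw 114.76
```

Request:
{"api": "apply_moves", "payload": {"dp": [[0.014,0.005,0.0006],[0.028,0.01,0.0006],[0.028,0.01,0.0006],[0.028,0.01,0.0006],[0.028,0.01,0.0006],[0.028,0.01,0.0006],[0.028,0.01,0.0006],[0.028,0.01,0.0006],[0.028,0.01,0.0006],[0.028,0.01,0.0006]], "twist": [[0,0,0.015],[0,0,0.0296],[0,0,0.0296],[0,0,0.0296],[0,0,0.0296],[0,0,0.0296],[0,0,0.0296],[0,0,0.0296],[0,0,0.0296],[0,0,0.0296]], "fingers": [1,1,1,1,1,1,1,1,1,1]}}

```text
time: 5.45
position: [0.5368, 0.0316, 0.2011]
tool_rot: [-2.047, -2.379, 0.004]
ft_force: [0.2, 0.2, -2.2]
grip_width: 0.191
grip_force: 50.0
```

Request:
{"api": "apply_moves", "payload": {"dp": [[0.028,0.01,0.0006],[0.028,0.01,0.0006],[0.028,0.01,0.0006],[0.028,0.01,0.0006],[0.014,0.005,0.0006],[0,0,0],[0,0,0],[0,0,0]], "twist": [[0,0,0.0296],[0,0,0.0296],[0,0,0.0296],[0,0,0.0296],[0,0,0.015],[0,0,0],[0,0,0],[0,0,0]], "fingers": [1,1,1,1,1,1,1,1]}}

```text
time: 6.25
position: [0.5704, 0.1583, 0.1993]
tool_rot: [-2.204, -2.239, 0.004]
ft_force: [-0.4, -0.0, -2.4]
grip_width: 0.191
grip_force: 50.0
```

Run:
```python
from h import *
import json
s=ctrl.get_state(); im=get_image("wrist"); cv2.imwrite("pics/w3.png",im[...,::-1])
cv2.imwrite("pics/w3c.png",cv2.resize(im[0:240,0:320,::-1],(800,600),interpolation=cv2.INTER_CUBIC))
json.dump({k:np.array(s[k]).tolist() for k in("position","tool_rot")},open("w3.json","w"))
print(s["time"],s["position"],s["qd"].round(3)); plan([.57,.16,.2],91,1)
```

```text
6.25 [0.57035972 0.15834428 0.19927605] [ 0.007 -0.009  0.    -0.007 -0.002 -0.002 -0.005]
N 1 dp [ 0.00166 -0.00056 -0.00035] twist -0.00227 tilt [-0.0012  0.0013 -0.    ] yaw 90.87
```

View pics/w3c.png

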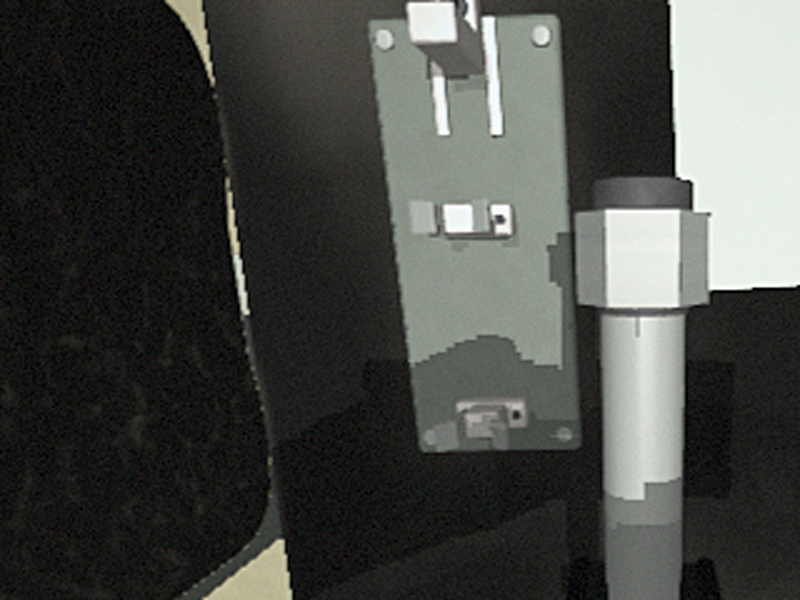

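The crop (2.5x) shows the plate corners at (371,20), (558,13), (420,452) and (580,448). The top front edge of the stop is near (434,40). The clips are near (470,220) and (490,415). The held column's axis is near x=643, with its tube/fitting edge at y≈310.

Run:
```python
from h import *
import json
s=json.load(open("w3.json")); C=cam("wrist",s); f=lambda u,v,z:plane(C,u/2.5,v/2.5,z)[:2]
cn=[f(*p,.01) for p in [(371,20),(558,13),(420,452),(580,448)]]; sc=[f(*p,.011) for p in[(384,40),(541,36),(431,437),(563,434)]]
for q in(cn,sc):
    q=np.array(q); print(q.round(4).tolist(), "mid",q.mean(0).round(4), "yawdirs",[round(float(np.rad2deg(np.arctan2(*(d[::-1])))),2) for d in(q[0]-q[2],q[1]-q[3],q[1]-q[0],q[3]-q[2])])
print("stop edge",f(410,40,.062),f(458,40,.062))
# image rows: refine
im=cv2.imread("pics/w3.png"); g=cv2.cvtColor(im,cv2.COLOR_BGR2GRAY).astype(int)
print("stop col",g[0:34,172:176].mean(1).astype(int)); print("front",g[0:34,184:188].mean(1).astype(int))
print("hold col",g[66:132,252:256].mean(1).astype(int))
for r in(14,12,10,8,6): print(r,g[r,155:195])
```

```text
[[0.4504, 0.3351], [0.5312, 0.3389], [0.456, 0.1412], [0.5385, 0.1447]] mid [0.494 0.24 ] yawdirs [91.65, 92.14, 2.73, 2.41]
[[0.4556, 0.3273], [0.5238, 0.3299], [0.4626, 0.1496], [0.53, 0.1522]] mid [0.493  0.2398] yawdirs [92.24, 92.0, 2.15, 2.26]
stop edge [0.48189923 0.31517604] [0.49970076 0.31544718]
stop col [158 239 241 238 238 237 237 238 238 238 239 239 240 241 243 240 192 113
  83  87  92  89  89  88  97 127 145 157 157 146 163 209 206 203]
front [155 130 116 118 122 135 167 174 136 104  98 101 102 101 105 104 105 106
 104  99  98  96  91  91  88  89  90  90  94  90  73  90 134 127]
hold col [ 31  31  34  27  50 101 103 104 103 104 105 105 105 104 105 104  88 133
 252 239 235 233 234 234 235 234 234 233 232 234 234 235 236 236 235 234
 232 234 234 233 233 234 233 232 232 233 231 232 231 231 230 229 230 229
 229 232 232 134  87  90 123 199 191 186 186 188]
14 [222 186 125 141 143 141 143 140 146 202 236 241 242 238 239 243 242 244
 243 244 242 242 242 242 243 247 244 189  96 105 104 105 106 101  99 100
 101  97 203 248]
12 [169 129 141 146 145 142 144 137 170 230 241 237 234 237 238 239 241 241
 240 241 240 242 241 241 241 244 238 171  91 101 104 106  99  94 133 136
  88 103 213 250]
10 [139 141 142 141 143 144 149 138 177 233 239 235 237 237 237 240 237 238
 238 239 241 240 241 241 243 244 228 149  92 105 102  98  90 188 250 191
  80 102 206 249]
8 [134 133 139 136 132 137 132 113 163 233 237 237 236 235 239 235 235 234
 238 240 241 241 241 240 243 241 218 135  96 100  95 130 219 250 240 165
  86 125 220 251]
6 [ 70  67  68  76  64  64  64  74 172 240 241 237 235 236 236 236 237 235
 236 238 240 240 240 241 243 241 192 101 102 104  97 213 254 247 231 156
  85  78 113 136]
```

Run:
```python
from h import *
import json
s=json.load(open("w3.json")); C=cam("wrist",s); f=lambda u,v,z:plane(C,u/2.5,v/2.5,z)[:2].round(4)
for z in(.057,.065): print(z,"B",f(410,218,z),f(513,220,z)," rows",f(500,203,z),f(500,236,z)," A",f(430,437,z),f(527,413,z),"rows",f(515,400,z),f(515,427,z))
im=cv2.imread("pics/w3.png")[:,:,:]
A=cv2.convertScaleAbs(im[150:190,155:225],alpha=1.8,beta=10); B=im[70:110,155:225]
cv2.imwrite("pics/w3d.png",cv2.resize(np.vstack([B,A]),(525,600),interpolation=cv2.INTER_CUBIC))
```

```text
0.057 B [0.4751 0.2532] [0.5167 0.2531]  rows [0.5117 0.2594] [0.5111 0.2469]  A [0.4762 0.1618] [0.5196 0.1734] rows [0.5146 0.1791] [0.5141 0.167 ]
0.065 B [0.4776 0.2529] [0.5181 0.2528]  rows [0.5133 0.259 ] [0.5127 0.2468]  A [0.4787 0.164 ] [0.5209 0.1752] rows [0.516  0.1808] [0.5156 0.169 ]
```

View pics/w3d.png

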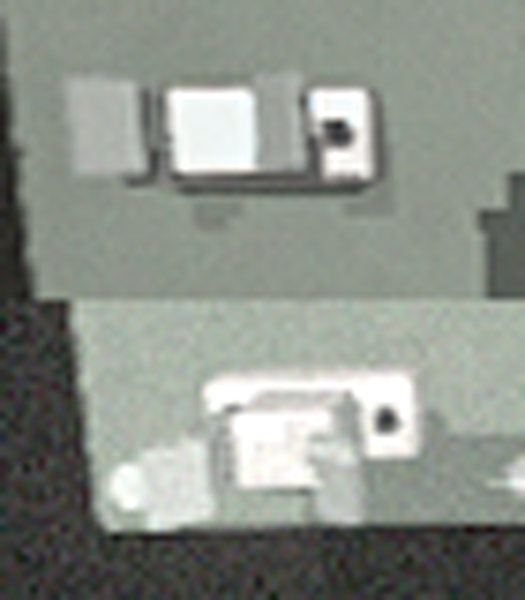

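Upscaled 7.5x: clip B's flare tips lie at image columns 163.7 and 195.7, row 87.2. Clip A's lie at columns 174.3 and 203.3, row ~174.5.

```bash
cat > m.py <<'E'
from h import *
import json
s=json.load(open("w3.json")); C=cam("wrist",s); f=lambda u,v,z:plane(C,u,v,z)[:2].round(4)
z=.065
b=[f(163.7,87.2,z),f(195.7,87.2,z)];a=[f(174.3,174.5,z),f(203.3,174.5,z)]
print(b,a); B=np.mean(b,0);A=np.mean(a,0); d=B-A; print(A,B,np.linalg.norm(d),np.rad2deg(np.arctan2(d[1],d[0])),(A+B)/2)
print("rows",f(190,80.7,z),f(190,93.7,z),f(200,168.7,z),f(200,180,z))
O=(A+B)/2; u=d/np.linalg.norm(d); E=np.array([.4908,.3153]); print("stop along",(E-O)@u,"lateral",(E-O)@[u[1],-u[0]])
for r in(124.5,): 
    p=[plane(C,257.5,r,z) for z in(.215,.21)]; print("tube/hex edge",p)
# in-tool coords of held column: tube/hex boundary on tube top; depth known (tool z of axis ~ -? )
e,dv=ray(C,257.5,124.5); M=R.from_rotvec(s["tool_rot"]).as_matrix(); et=M.T@(e-s["position"]); dt=M.T@dv
for zt in(-.010,-.0095+ -.009): k=(zt-et[2])/dt[2]; print("tool pt",zt,et+k*dt)
E
python3 m.py
python3 - <<'E'
from h import *
# crude check of stop edge with sub-pixel: row16.3 col 164..182
E
```

```text
[array([0.4773, 0.2529]), array([0.5088, 0.2534])] [array([0.4812, 0.1643]), array([0.5125, 0.1648])]
[0.49685 0.16455] [0.49305 0.25315] 0.08868145240127721 92.45587593948649 [0.49495 0.20885]
rows [0.5035 0.2593] [0.5028 0.2473] [0.5092 0.1712] [0.5086 0.1586]
stop along 0.10653005497983861 lateral 0.00041519392164887165
tube/hex edge [array([0.56997486, 0.23089589, 0.215     ]), array([0.56998028, 0.23048313, 0.21      ])]
tool pt -0.01 [ 0.07205225  0.00073124 -0.01      ]
tool pt -0.0185 [ 0.07274119  0.00071669 -0.0185    ]
```

Run:
```python
from h import *
plan([.4945,.2043,.095],92.2,5)
```

```text
N 5 dp [ 0.00956 -0.01499  0.02093] twist -0.00464 tilt [-0.0012  0.0013 -0.    ] yaw 90.87
```

Request:
{"api": "apply_moves", "payload": {"dp": [[0.009,-0.015,0.005],[0.0095,-0.015,0.01],[0.0095,-0.015,0.02],[0.0095,-0.015,0.03],[0.0095,-0.015,0.025],[0,0,0.01],[0,0,0],[0,0,0]], "twist": [[-0.001,0.001,-0.0046],[0,0,-0.0046],[0,0,-0.0046],[0,0,-0.0046],[0,0,-0.0046],[0,0,0],[0,0,0],[0,0,0]], "fingers": [1,1,1,1,1,1,1,1]}}

```text
time: 7.1
position: [0.4964, 0.2044, 0.1013]
tool_rot: [2.178, 2.262, 0.004]
ft_force: [0.5, 0.1, -1.9]
grip_width: 0.192
grip_force: 50.0
```

Run:
```python
from h import *
s=ctrl.get_state(); print(s["time"],s["position"],s["qd"].round(3),s["ft_force"],s["torque"]); plan([.4945,.2043,.095],92.2,1)
w=get_image("wrist"); d=get_image("side"); sc=get_image("scene")
for n,i in(("w4",w),("d4",d),("s4",sc)): cv2.imwrite(f"pics/{n}.png",i[...,::-1])
f=lambda i,x,y,w,h:cv2.resize(i[y:y+h,x:x+w],(400,300),interpolation=cv2.INTER_CUBIC)
cv2.imwrite("pics/c4.png",np.vstack([np.hstack([f(w,160,0,192,144),f(w,160,144,192,144)]),np.hstack([f(d,195,130,80,60),f(sc,126,202,120,90)])])[...,::-1])
```

```text
7.1 [0.49640725 0.20440136 0.10128705] [-0.    -0.008 -0.005 -0.018 -0.004 -0.    -0.002] [ 0.47701048  0.05510335 -1.86354172] [ 0.00224446 -0.18256363  0.01224257]
N 1 dp [-3.00e-05 -1.91e-03  6.29e-03] twist -0.00023 tilt [ 0.0029 -0.001  -0.    ] yaw 92.19
```

View pics/c4.png

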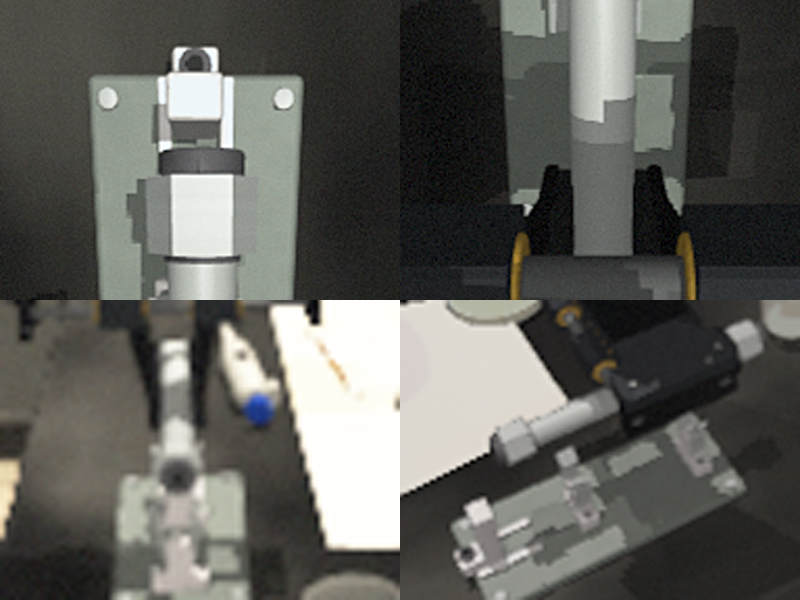

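The crop shows the cap centred about 3 px right of the stop and plate centreline, with a clear gap ahead of it. I'll compute the offsets by casting rays.

Run:
```python
from h import *
s=ctrl.get_state(); C=cam("wrist",s); M=R.from_rotvec(s["tool_rot"]).as_matrix()
k=2.0833
def t(u,v,z,off=0): p=plane(C,160+u/k,off+v/k,z); return (M.T@(p-s["position"])).round(4)
axz=s["position"][2]+.0077
print("cap far edge",t(201.5,150,axz+.008),"hex/tube",t(204,259,axz+.012),"tube c far",t(204,280,axz+.009))
print("tube low",t(603-400,200,axz+.009,144))
print("stop edge",t(168,121,.062),t(222,121,.062))
print("plate top",t(90,77,.01),t(302,77,.01),"screws",t(107,98,.011),t(284,98,.011))
print("plate low",t(512-400,190,.01,144),t(685-400,190,.01,144), "mid",t(98.5,250,.01),t(297,250,.01))
print(s["position"])
```

```text
cap far edge [ 0.0971  0.0003 -0.0156] hex/tube [ 0.0729  0.0009 -0.0196] tube c far [ 0.0677  0.0009 -0.0166]
tube low [ 0.0082  0.0007 -0.0167]
stop edge [ 0.1102 -0.0102  0.0397] [0.1103 0.0067 0.0398]
plate top [ 0.1324 -0.0426  0.0916] [0.1324 0.039  0.0919] screws [ 0.1249 -0.0363  0.0907] [0.125  0.0322 0.0909]
plate low [-0.0432 -0.0423  0.0914] [-0.0434  0.0399  0.0917] mid [ 0.0676 -0.0428  0.0915] [0.0676 0.0402 0.0918]
[0.49637099 0.20506464 0.1015855 ]
```

Request:
{"api": "apply_moves", "payload": {"dp": [[0,-0.0021,0.005],[0,0,0.012],[0,0,0.012],[0,0,0.008],[0,0,0.003],[0,0,0],[0,0,0],[0,0,0]], "twist": [[0.002,0,-0.003],[0,0,0],[0,0,0],[0,0,0],[0,0,0],[0,0,0],[0,0,0],[0,0,0]], "fingers": [1,1,1,1,1,1,1,1], "newtons": 55}}

```text
time: 8.05
position: [0.493, 0.2055, 0.0607]
tool_rot: [-2.172, -2.268, -0.001]
ft_force: [0.2, 0.3, -2.6]
grip_width: 0.192
grip_force: 55.0
```

Run:
```python
from h import *
s=ctrl.get_state(); print(s["time"],s["position"],s["ft_force"].round(2),s["torque"].round(3)); plan([.494,.2043,.055],92.4,1)
```

```text
8.05 [0.49296194 0.20551092 0.06074405] [ 0.18  0.26 -2.62] [ 0.036 -0.046  0.009]
N 1 dp [-0.00125  0.00098  0.00574] twist 0.00135 tilt [-0.0001 -0.0011  0.    ] yaw 92.48
```

Request:
{"api": "apply_moves", "payload": {"dp": [[0,0.0012,0.002],[0,0,0.002],[0,0,0.002],[0,0,0.001],[0,0,0],[0,0,0]], "twist": [[0,0.001,0],[0,0,0],[0,0,0],[0,0,0],[0,0,0],[0,0,0]], "fingers": [1,1,1,1,1,1]}}

```text
time: 8.65
position: [0.4939, 0.2054, 0.054]
tool_rot: [-2.172, -2.268, -0.001]
ft_force: [-1.7, -1.7, 5.2]
grip_width: 0.193
grip_force: 55.0
```

```bash
cat > st.py <<'E'
from h import *
s=ctrl.get_state(); print(round(s["time"],2),s["position"].round(5),"F",s["ft_force"].round(2),"T",s["torque"].round(3),s["grip_width"].round(3)); plan(s["position"],92.3,1)
E
python3 st.py
python3 - <<'E'
from h import *
s=ctrl.get_state(); im=get_image("wrist"); cv2.imwrite("pics/w5.png",im[...,::-1])
f=lambda i,x,y,w,h:cv2.resize(i[y:y+h,x:x+w],(400,300),interpolation=cv2.INTER_CUBIC)
cv2.imwrite("pics/c5.png",np.hstack([f(im,180,20,160,120),f(im,180,110,160,120)])[...,::-1])
E
```

```text
Traceback (most recent call last):
  File "st.py", line 2, in <module>
    s=ctrl.get_state(); print(round(s["time"],2),s["position"].round(5),"F",s["ft_force"].round(2),"T",s["torque"].round(3),s["grip_width"].round(3)); plan(s["position"],92.3,1)
                                                                                                                            ^^^^^^^^^^^^^^^^^^^^^
AttributeError: 'float' object has no attribute 'round'
```

View pics/c5.png

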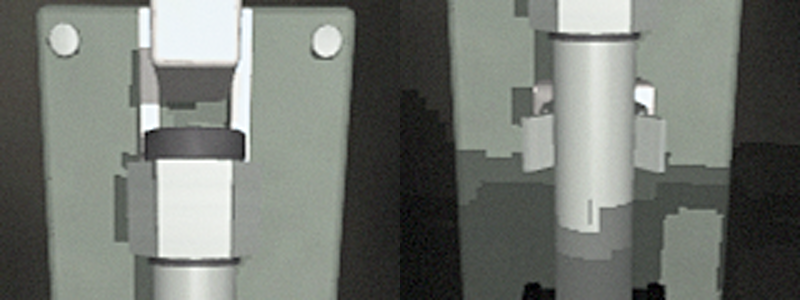

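Column is touching both flares symmetrically (flares at crop x 523–553 and 636–666, tube 553–636), and it is centred on the stop. Now I'll press slowly.

Request:
{"api": "apply_moves", "payload": {"dp": [[0,0,0.001],[0,0,0.001],[0,0,0.001],[0,0,0]], "twist": [[0,0,0],[0,0,0],[0,0,0],[0,0,0]], "fingers": [1,1,1,1]}}

```text
time: 9.1
position: [0.4943, 0.206, 0.0515]
tool_rot: [-2.172, -2.268, -0.003]
ft_force: [-2.1, 0.4, 8.2]
grip_width: 0.193
grip_force: 55.0
```

```bash
sed -i 's/s\["grip_width"\].round(3)/s["grip_width"]/' st.py; python3 st.py
```

```text
9.1 [0.49425 0.206   0.05155] F [-2.07  0.37  8.17] T [-0.116  0.507 -0.038] 0.19300211589529867
N 1 dp [ 0.  0. -0.] twist 0.00319 tilt [ 0.0003 -0.0022 -0.    ] yaw 92.48
```

Request:
{"api": "apply_moves", "payload": {"dp": [[0,-0.0004,0.001],[0,0,0.001],[0,0,0.001],[0,0,0]], "twist": [[0,-0.001,0],[0,0,0],[0,0,0],[0,0,0]], "fingers": [1,1,1,1]}}

```text
time: 9.5
position: [0.4937, 0.206, 0.0476]
tool_rot: [-2.172, -2.268, -0.002]
ft_force: [-0.5, 0.6, 1.1]
grip_width: 0.191
grip_force: 55.0
```

```bash
python3 st.py
```

```text
9.5 [0.49373 0.20604 0.04759] F [-0.54  0.61  1.08] T [ 0.302 -0.031 -0.024] 0.19088646128334463
N 1 dp [ 0.  0. -0.] twist 0.00333 tilt [ 0.0001 -0.0019 -0.    ] yaw 92.49
```

Request:
{"api": "apply_moves", "payload": {"dp": [[0,0,0.001],[0,0,0.001],[0,0,0.001],[0,0,0]], "twist": [[0,-0.0015,0],[0,0,0],[0,0,0],[0,0,0]], "fingers": [1,1,1,1]}}

```text
time: 9.9
position: [0.4936, 0.2052, 0.0442]
tool_rot: [-2.173, -2.269, 0.002]
ft_force: [1.7, 0.3, -0.8]
grip_width: 0.19
grip_force: 55.0
```

```bash
python3 st.py
```

```text
9.9 [0.49361 0.20517 0.04423] F [ 1.72  0.29 -0.82] T [ 0.088 -0.32  -0.097] 0.19042903983308784
N 1 dp [ 0.  0. -0.] twist 0.00278 tilt [-0.0008  0.0007 -0.    ] yaw 92.46
```

Force has dropped and it's nearly home. I'll press gently until the saddles push back.

Request:
{"api": "apply_moves", "payload": {"dp": [[0,0,0.0005],[0,0,0.0005],[0,0,0.0005],[0,0,0]], "twist": [[0,0,0],[0,0,0],[0,0,0],[0,0,0]], "fingers": [1,1,1,1]}}

```text
time: 10.3
position: [0.4936, 0.2052, 0.0441]
tool_rot: [2.173, 2.268, -0.003]
ft_force: [-2.1, -1.5, 10.8]
grip_width: 0.192
grip_force: 55.0
```

```bash
python3 st.py
```

```text
10.3 [0.49364 0.20518 0.04411] F [-2.14 -1.49 10.75] T [-0.341  0.517 -0.091] 0.1916588350138377
N 1 dp [ 0.  0. -0.] twist 0.00284 tilt [-0.0006  0.0017 -0.    ] yaw 92.46
```

Both saddles resist at the predicted height, so it is seated. I'll relieve the downforce and start sliding.

Request:
{"api": "apply_moves", "payload": {"dp": [[0,0,-0.0006],[0,0,-0.0005],[0,0,0],[0.001,0,0],[0.001,0,0],[0.001,0,0],[0.001,0,0],[0,0,0]], "twist": [[0,0,0],[0,0,0],[0,0,0],[0,0,0],[0,0,0],[0,0,0],[0,0,0],[0,0,0]], "fingers": [1,1,1,1,1,1,1,1]}}

```text
time: 11.1
position: [0.4936, 0.206, 0.0441]
tool_rot: [2.173, 2.265, -0.008]
ft_force: [-1.0, -6.7, 9.9]
grip_width: 0.186
grip_force: 55.0
```

```bash
python3 st.py
```

```text
11.1 [0.49363 0.20601 0.0441 ] F [-1.   -6.67  9.86] T [-1.59   0.167 -0.052] 0.1863602746369884
N 1 dp [ 0.  0. -0.] twist 0.00133 tilt [-0.0018  0.0057 -0.    ] yaw 92.38
```

Request:
{"api": "apply_moves", "payload": {"dp": [[0,0,-0.0006],[0,0,-0.0006],[0,0,0],[0,0,0]], "twist": [[0,0,0],[0,0,0],[0,0,0],[0,0,0]], "fingers": [1,1,1,1]}}

```text
time: 11.5
position: [0.4935, 0.2062, 0.0442]
tool_rot: [2.173, 2.266, -0.007]
ft_force: [2.5, -5.3, 0.3]
grip_width: 0.19
grip_force: 55.0
```

```bash
python3 st.py
```

```text
11.5 [0.49355 0.20617 0.04423] F [ 2.46 -5.25  0.28] T [-1.105 -0.52  -0.09 ] 0.1903139846490172
N 1 dp [ 0.  0. -0.] twist 0.00139 tilt [-0.0017  0.0046 -0.    ] yaw 92.38
```

Request:
{"api": "apply_moves", "payload": {"dp": [[0.001,0,0],[0.001,0,0],[0.001,0,0],[0.001,0,0],[0,0,0]], "twist": [[0,0,0],[0,0,0],[0,0,0],[0,0,0],[0,0,0]], "fingers": [1,1,1,1,1]}}

```text
time: 12.0
position: [0.4934, 0.2103, 0.0442]
tool_rot: [2.173, 2.266, -0.007]
ft_force: [2.2, -5.3, 1.3]
grip_width: 0.19
grip_force: 55.0
```

```bash
python3 st.py
```

```text
12.0 [0.49341 0.21032 0.04424] F [ 2.19 -5.27  1.32] T [-1.117 -0.451 -0.103] 0.18999410000291764
N 1 dp [ 0.  0. -0.] twist 0.00152 tilt [-0.0017  0.0045 -0.    ] yaw 92.39
```

Request:
{"api": "apply_moves", "payload": {"dp": [[0.001,0,0],[0.001,0,0],[0.001,0,0],[0.001,0,0],[0,0,0]], "twist": [[0,0,0],[0,0,0],[0,0,0],[0,0,0],[0,0,0]], "fingers": [1,1,1,1,1]}}

```text
time: 12.5
position: [0.4932, 0.2143, 0.0443]
tool_rot: [2.173, 2.266, -0.007]
ft_force: [1.0, -4.9, 0.7]
grip_width: 0.192
grip_force: 55.0
```

Request:
{"api": "apply_moves", "payload": {"dp": [[0.0005,0,0],[0.0005,0,0],[0.0005,0,0],[0.0005,0,0],[0,0,0]], "twist": [[0,0,0],[0,0,0],[0,0,0],[0,0,0],[0,0,0]], "fingers": [1,1,1,1,1]}}

```text
time: 13.0
position: [0.4932, 0.2161, 0.0442]
tool_rot: [2.173, 2.266, -0.007]
ft_force: [1.8, -5.5, 0.9]
grip_width: 0.19
grip_force: 55.0
```

Request:
{"api": "apply_moves", "payload": {"dp": [[0.0005,0,0],[0.0005,0,0],[0.0005,0,0],[0.0005,0,0],[0,0,0]], "twist": [[0,0,0],[0,0,0],[0,0,0],[0,0,0],[0,0,0]], "fingers": [1,1,1,1,1]}}

```text
time: 13.5
position: [0.4931, 0.2172, 0.0442]
tool_rot: [2.173, 2.265, -0.009]
ft_force: [2.6, -7.3, 1.0]
grip_width: 0.194
grip_force: 55.0
```

Request:
{"api": "apply_moves", "payload": {"dp": [[0.001,0,0],[0.001,0,0],[0.001,0,0],[0,0,0]], "twist": [[0,0,0],[0,0,0],[0,0,0],[0,0,0]], "fingers": [1,1,1,1]}}

```text
time: 13.9
position: [0.4932, 0.2171, 0.0442]
tool_rot: [2.173, 2.261, -0.016]
ft_force: [1.2, -12.7, 5.2]
grip_width: 0.192
grip_force: 55.0
```

```bash
python3 st.py
```

```text
13.9 [0.49315 0.21714 0.0442 ] F [  1.25 -12.73   5.19] T [-2.791 -0.269 -0.063] 0.19176959105824512
N 1 dp [ 0.  0. -0.] twist -0.00028 tilt [-0.0032  0.0109 -0.    ] yaw 92.28
```

Request:
{"api": "apply_moves", "payload": {"dp": [[0.001,0,-0.0003],[0.001,0,-0.0003],[0.001,0,0],[0.001,0,0],[0,0,0]], "twist": [[0,0,0],[0,0,0],[0,0,0],[0,0,0],[0,0,0]], "fingers": [1,1,1,1,1]}}

```text
time: 14.4
position: [0.4931, 0.2172, 0.0442]
tool_rot: [2.173, 2.257, -0.023]
ft_force: [1.0, -19.5, 6.2]
grip_width: 0.19
grip_force: 55.0
```

```bash
python3 st.py
```

```text
14.4 [0.4931  0.21717 0.04417] F [  1.   -19.47   6.18] T [-4.298 -0.239  0.033] 0.1899018553211129
N 1 dp [ 0.  0. -0.] twist -0.00225 tilt [-0.0049  0.0166 -0.    ] yaw 92.17
```

Request:
{"api": "apply_moves", "payload": {"dp": [[0.001,0,-0.0003],[0.001,0,-0.0002],[0.001,0,0],[0,0,0]], "twist": [[0,0,0],[0,0,0],[0,0,0],[0,0,0]], "fingers": [1,1,1,1]}}

```text
time: 14.8
position: [0.4931, 0.2172, 0.0442]
tool_rot: [2.173, 2.254, -0.029]
ft_force: [1.1, -24.0, 6.0]
grip_width: 0.195
grip_force: 55.0
```

Request:
{"api": "apply_moves", "payload": {"dp": [[0.0008,0,0],[0,0,0],[0,0,0],[0,0,0],[0,0,0],[0,0,0],[0,0,0],[0,0,0]], "twist": [[0,0,0],[0,0,0],[0,0,0],[0,0,0],[0,0,0],[0,0,0],[0,0,0],[0,0,0]], "fingers": [1,1,1,1,1,1,1,1]}}

```text
time: 15.6
position: [0.4931, 0.2172, 0.0442]
tool_rot: [2.173, 2.253, -0.031]
ft_force: [-0.3, -25.1, 7.3]
grip_width: 0.19
grip_force: 55.0
```

```bash
python3 st.py
```

```text
15.6 [0.49311 0.21722 0.04419] F [ -0.26 -25.08   7.33] T [-5.6   -0.158  0.077] 0.1899544414454614
N 1 dp [ 0.  0. -0.] twist -0.00413 tilt [-0.0062  0.0219 -0.0001] yaw 92.06
```

Leaned with about 25 N at the wrist (about 20 N at the stop after friction) for 0.8 s. Now I'll unload symmetrically before releasing.

Request:
{"api": "apply_moves", "payload": {"dp": [[-0.002,0,0.0003],[-0.002,0,0.0003],[-0.002,0,0.0003],[-0.002,0,0.0002],[-0.002,0,0],[0,0,0]], "twist": [[0,0,0],[0,0,0],[0,0,0],[0,0,0],[0,0,0],[0,0,0]], "fingers": [1,1,1,1,1,1]}}

```text
time: 16.2
position: [0.4931, 0.2171, 0.0442]
tool_rot: [2.174, 2.263, -0.01]
ft_force: [0.7, -9.0, 2.0]
grip_width: 0.193
grip_force: 55.0
```

```bash
python3 st.py
```

```text
16.2 [0.49314 0.21712 0.04421] F [ 0.67 -8.98  2.05] T [-1.835 -0.37  -0.076] 0.19266332067761832
N 1 dp [ 0.  0. -0.] twist 0.00012 tilt [-0.0024  0.0071 -0.    ] yaw 92.31
```

Request:
{"api": "apply_moves", "payload": {"dp": [[-0.002,0,0],[-0.0015,0,0],[0,0,0],[0,0,0]], "twist": [[0,0,0],[0,0,0],[0,0,0],[0,0,0]], "fingers": [1,1,1,1]}}

```text
time: 16.6
position: [0.4931, 0.2171, 0.0443]
tool_rot: [2.173, 2.267, -0.004]
ft_force: [3.2, -4.3, -5.6]
grip_width: 0.192
grip_force: 55.0
```

```bash
python3 st.py
```

```text
16.6 [0.49314 0.21712 0.04432] F [ 3.2  -4.3  -5.64] T [-0.936 -1.023 -0.121] 0.19168437813016403
N 1 dp [ 0.  0. -0.] twist 0.00238 tilt [-0.001   0.0023 -0.    ] yaw 92.44
```

Request:
{"api": "apply_moves", "payload": {"dp": [[-0.0006,0.0004,0.0005],[0,0,0],[0,0,0],[0,0,0],[0,0,0],[0,0,0],[0,0,0],[0,0,0],[0,0,0],[0,0,0]], "twist": [[0,0,0],[0,0,0],[0,0,0],[0,0,0],[0,0,0],[0,0,0],[0,0,0],[0,0,0],[0,0,0],[0,0,0]], "fingers": [1,1,0.4,0.4,0.4,0.4,0.4,0.4,0.4,0.4]}}

```text
time: 17.6
position: [0.4932, 0.218, 0.0446]
tool_rot: [-2.173, -2.269, 0.002]
ft_force: [-0.5, 0.1, -0.2]
grip_width: 0.596
grip_force: 0.0
```

```bash
python3 st.py
```

```text
17.6 [0.49315 0.21804 0.04456] F [-0.53  0.13 -0.15] T [ 0.032 -0.088 -0.023] 0.5955445522846864
N 1 dp [ 0.  0. -0.] twist 0.00302 tilt [-0.0011  0.0006 -0.    ] yaw 92.47
```

Released with no contact force. I'll lift clear and look.

Request:
{"api": "apply_moves", "payload": {"dp": [[0,0,-0.005],[0,0,-0.015],[0,0,-0.03],[0,0,-0.03],[0,0,-0.03],[0,0,-0.02],[0,0,0],[0,0,0]], "twist": [[0,0,0],[0,0,0],[0,0,0],[0,0,0],[0,0,0],[0,0,0],[0,0,0],[0,0,0]], "fingers": [0.4,0.4,0.4,0.4,0.4,0.4,0.4,0.4]}}

```text
time: 18.4
position: [0.4935, 0.2182, 0.1753]
tool_rot: [2.172, 2.268, -0.0]
ft_force: [-0.7, -0.5, -0.4]
grip_width: 0.601
grip_force: 0.0
```

```bash
python3 st.py
python3 - <<'E'
from h import *
w=get_image("wrist"); d=get_image("side"); sc=get_image("scene")
f=lambda i,x,y,w,h:cv2.resize(i[y:y+h,x:x+w],(400,300),interpolation=cv2.INTER_CUBIC)
cv2.imwrite("pics/c9.png",np.vstack([np.hstack([f(w,190,30,128,96),f(w,160,100,192,144)]),np.hstack([f(d,195,130,80,60),f(sc,126,202,120,90)])])[...,::-1])
E
```

```text
18.4 [0.49352 0.21816 0.1753 ] F [-0.69 -0.52 -0.45] T [-0.011 -0.067  0.011] 0.6010589064978571
N 1 dp [ 0.  0. -0.] twist 0.00307 tilt [0.0005 0.0008 0.    ] yaw 92.48
```

View pics/c9.png

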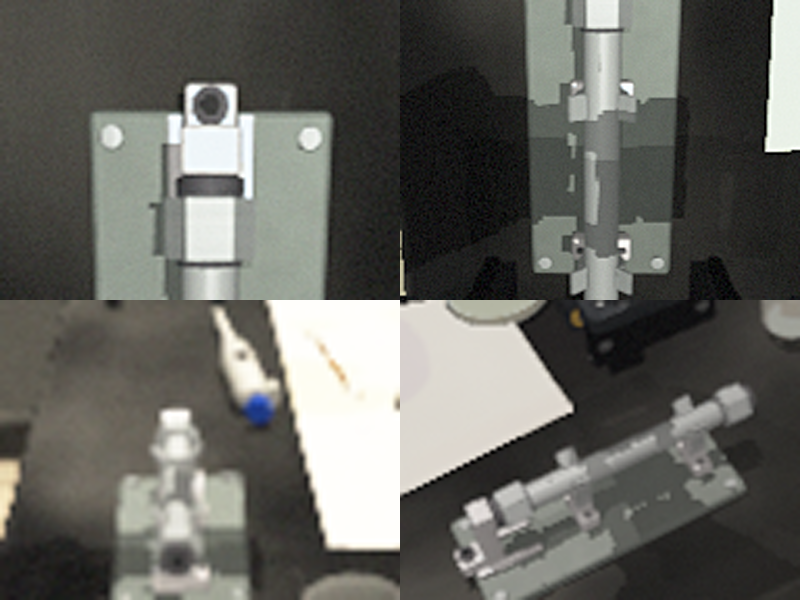

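The column lies level in both clips. Its cap (crop (210,185)) touches the end stop at (210,172) with no visible gap, and the gripper is clear, so I'm handing in.

```bash
python3 -c "
from bench import ctrl
print(ctrl.close_job())"
```

```text
the job is handed in; nothing more can be done
None
```

The column is clipped level into both clips and butted against the end stop, after leaning on it with about 20 N for 0.8 s; I let go and handed the job in at about 18.5 s, with the timer, beaker and marker untouched.

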